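Register the long bar against the stops of the shop's stop board

TASK

Two flat aluminium bars lie loose on the wooden stop board on the shop counter, one in each bay. Slide the longer bar, flat on the board and without lifting it off, until its long side is fully home along the fence and its end is fully home against the middle stop, ready for marking out. Leave the shorter bar where it lies.

Things in the scene. Friction and masses are not known exactly. Their poses are not given: they have to be found in the camera images.
- stop_board: Fixed plywood board 220 (x) x 520 (y) x 12 mm. Origin: centre of underside, on the counter; x away from the robot, turned up to 9 deg. Dark wooden stops, tops 30 mm above the counter, form a T: fence along the far edge, near face at x = 85 mm; middle stop, faces at y = +10 and -10 mm, from the fence back to x = -40 mm. A bay lies on either side of it. Edges of board and fence ends: y = +-260 mm.
- long_bar_mid (a point): Centre (half-way up) of the longer bar: aluminium, 40 (x) x 120 (y) x 20 mm high, about 0.26 kg, two dark marks on top, loose and flat on the ply in either bay, 20 to 65 mm clear of fence and middle stop, lengthwise roughly along the fence. A push of 1 to 3 N slides it. Fully home in its bay, its centre is at board x = 65, y = +70 or -70 mm.
- short_bar_mid (a point): Centre (half-way up) of the shorter bar: same make, 40 (x) x 70 (y) x 20 mm high, lying loose on the ply in the other bay. It is to stay where it is.
Things that resemble listed ones, but are neither listed nor needed, are in the scene too. Leave any green, red or yellow look-alike of the part that bears long_bar_mid alone.

How it is judged (in metres and radians):
At the end, for the whole second after the job is handed in: The longer bar lies flat on the board, its long side within 10 mm of the fence, its end within 10 mm of the middle stop and its length within 10 degrees of the fence; the shorter bar is within 15 mm of where it started (x of long_bar_mid in the frame of stop_board between 0.055 and 0.075 m and (y of long_bar_mid in the frame of stop_board between 0.06 and 0.08 m or y of long_bar_mid in the frame of stop_board between -0.08 and -0.06 m) and angle between the y axis of long_bar_mid and the y axis of stop_board, either way round below 0.175 rad and height (world z) of long_bar_mid below 0.028 m and angle between long_bar_mid's own z axis and vertical below 0.15 rad and distance of short_bar_mid from where it was at the start of the episode below 0.015 m); the robot touches nothing.
It fails at once if the longer bar is lifted more than 15 mm off the board (height (world z) of long_bar_mid above 0.037 m).
It fails at once if the shorter bar is moved more than 15 mm (distance of short_bar_mid from where it was at the start of the episode above 0.015 m).
It also fails if it takes over 40 s, if anything falls off the work surface, if the arm or the gripper's body presses on something with over 40 N, if the wrist force passes 120 N, or if a joint passes its speed limit or range.

ROBOT

A 6-joint arm with a two-finger parallel gripper is mounted at the origin on the work surface. World frame = base frame: x ahead of the robot, y to its left, z up, the work surface at z = 0. Lengths are in m, angles in degrees, forces in N, time in s.
With the tool pointing down it reaches from about 0.4 to 0.825 m from the base axis. Payload 7 kg.
Tool frame: the origin (TCP) lies on the centre line of the jaws, within the pads' length; the fingertips stand 14 mm ahead of it and the grasp point (between the pads) lies 5 mm behind it; z points along the fingers, y is the line along which they close (so a half turn about z gives the same grasp; the last joint's range is limited). The gripper opens to 88 mm and grips with 3 to 60 N. Pads are 19 mm wide; open, the fingers measure 130 mm over their backs; the gripper's body (78 mm by 193 mm) begins 47 mm behind the grasp point.
Start: joints at [89.273, 20.546, 0.682, 0, -70.136, -16.507], TCP at [0.2, 0.645, 0.241] pointing down, gripper open.
Joint ranges: [-176.03, 176.03], [-82.01, 121.73], [-58.28, 71.71], [-173.87, 95.51], [-174.79, -0.11], [-173.66, 173.66]. Speed limits (degrees/s): [136.94, 136.94, 172.46, 180, 180, 180].

INTERFACE

Orientations are given as [roll, pitch, yaw] about the fixed x, y, z axes, in that order (R = Rz(yaw) Ry(pitch) Rx(roll)).
In Python, from plant import r gives the robot as it stands.
- The arm moves only by the tool send_rows, never from a script. Its argument "steps" is a list of rows, each an object with "dp": the shift along the tool's x, y, z in mm, a list of three; "roll": the turn about the tool's z in rad; "jaw": the opening in per cent of the stroke, from 0 (shut) to 100 (fully open). In form: [{"dp": [tx, ty, tz], "roll": roll, "jaw": jaw}, ...]. A call has 1 to 5 rows; each row is the pose to reach, as a shift and turn from the pose commanded when the call began, along the tool's axes at that moment; what a row does not reach only later rows make up. A row lasts 1/8 s, in which the tool goes at most 62.5 mm and 10.7 degrees, less where a joint would pass 70% of its speed; a pose out of reach is approached as far as the arm can. A call with a gripper value outside its range is refused whole. The fingers move at their own pace and stop on an object; "newtons" is the grip in N (left out, the last holds). Time passes only in rows, so rows that repeat a pose let the fingers close. It gives the time, the measured TCP pose, the force, the opening and the grip force at its end, in the units of the state.
- r.get_state(): the state, without advancing time (a new reading comes with each control period).
- r.capture(name): name is "scene" or "top" or "wrist"; returns a dict with "image" (384x512x3 uint8, blue, green, red), "K" (3x3 intrinsics, pixels), "rvec" (rotation vector, rad) and "tvec" (3), from world to camera coordinates, as OpenCV has them. Camera axes: x right, y down, z forward; pixel columns grow to the right and rows downward; lengths in m; the calibration is good to about 2 mm. A picture is of the moment at which its call begins. There is no depth.
- r.close_job(): hands the job in; it is judged then, once.
The state is a dict: "time_s": time; "joints": joint angles; "qd": joint speeds; "joint_torque": joint torques, N m; "tcp_pos": TCP position; "eef_rot": TCP orientation; "contact_force": force on the tool from outside, world axes, zero at the start; "moment": the same for the moment, N m; "gripper_width": finger opening in m; "gripper_force": force on a finger pad.
Only numpy, scipy, OpenCV 4.12 (cv2) and the standard library are available. Lean on these libraries where they do the work, as an engineer would, in place of code of your own. Each camera call takes 0.05 s, during which the arm holds its last target. There are 200 camera calls.

## Working session

There is one attempt and no reset: what is moved stays moved. The work goes in short steps, Python scripts to look and compute and a tool call to move; the robot and the scene stay as the last step left them, time stands still between calls to the robot, and variables do not carry over. Pictures are saved under pics/ and viewed, at most 10 in all, crops included, and the job is handed in when it is done.

Besides the shell and the picture viewer there is one more tool, called by a JSON object that holds its "api" and its "payload". send_rows: Moves the arm, as the interface text tells. Its arguments: {"type":"object","properties":{"steps":{"type":"array","items":{"type":"object","properties":{"dp":{"type":"array","items":{"type":"number"}},"roll":{"type":"number"},"jaw":{"type":"number"}}}},"newtons":{"type":"number"}},"required":["steps"]}

```bash
mkdir -p pics
cat > h.py <<'E'
import numpy as np, cv2, pickle
from plant import r
def snap(n,f):
    c=r.capture(n); cv2.imwrite(f'pics/{f}.png',c['image']); pickle.dump(c,open(f'pics/{f}.pkl','wb')); return c
def ray(c,uv,z):
    R=cv2.Rodrigues(np.array(c['rvec'],float))[0]; t=np.array(c['tvec'],float).ravel()
    o=-R.T@t; out=[]
    for u,v in uv:
        d=R.T@np.linalg.inv(np.array(c['K']))@[u,v,1]; out.append(o+d*(z-o[2])/d[2])
    return np.array(out)
E
python3 - <<'E'
from h import *
a=snap('top','t0');b=snap('scene','s0')
cv2.imwrite('pics/t0b.png',cv2.resize(a['image'],(800,600),interpolation=cv2.INTER_CUBIC))
print(r.get_state())
E
```

```text
{'time_s': 0.1, 'joints': array([ 8.92715013e+01,  2.05892071e+01,  6.38376235e-01, -1.71884683e-02,
       -7.01356057e+01, -1.65070552e+01]), 'qd': array([ 0.00549717, -0.08451509,  0.11501353,  0.00371731,  0.16479425,
       -0.0011663 ]), 'joint_torque': array([-1.76483110e-03, -5.84165812e+01,  2.93750918e+01,  7.01556891e+00,
        1.01480915e-02, -5.33239995e-05]), 'tcp_pos': array([0.19990506, 0.64428086, 0.23969199]), 'eef_rot': array([ 1.79912534e+02, -9.06872415e-03, -1.72413998e+01]), 'contact_force': array([-0.85873757,  0.05631634, -0.11681427]), 'moment': array([-0.01014315, -0.00688203, -0.03863807]), 'gripper_force': 0.0, 'gripper_width': 0.087781129727482}
```

View pics/t0b.png

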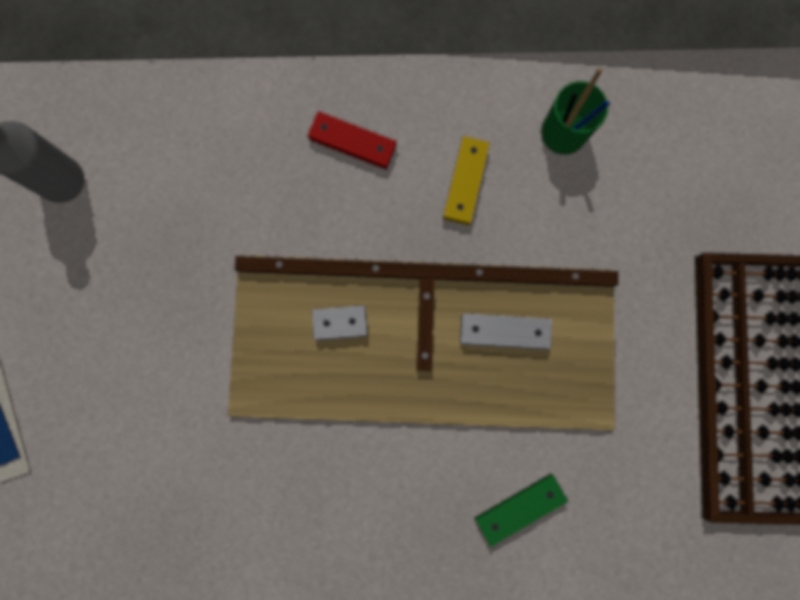

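View pics/s0.png

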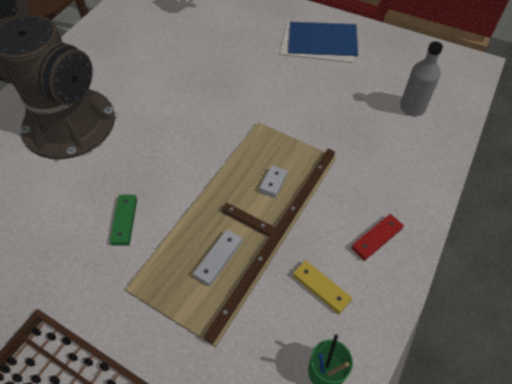

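The top view (800x600) shows the bare aluminium longer bar at (506,331) in the right bay and the shorter bar at (340,322) in the left bay. The candidates are the long aluminium bar (506,331), short aluminium bar (340,322), red (352,140), yellow (466,180) and green (521,510). I choose (506,331) because it is bare aluminium, the longer of the two, and on the board. Next is a close crop to check that.

Run:
```python
from h import *
c=pickle.load(open('pics/t0.pkl','rb'))
cv2.imwrite('pics/crop.png',cv2.resize(c['image'][155:285,140:405],None,fx=3,fy=3,interpolation=cv2.INTER_CUBIC))
```

```text
(no output)
```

View pics/crop.png

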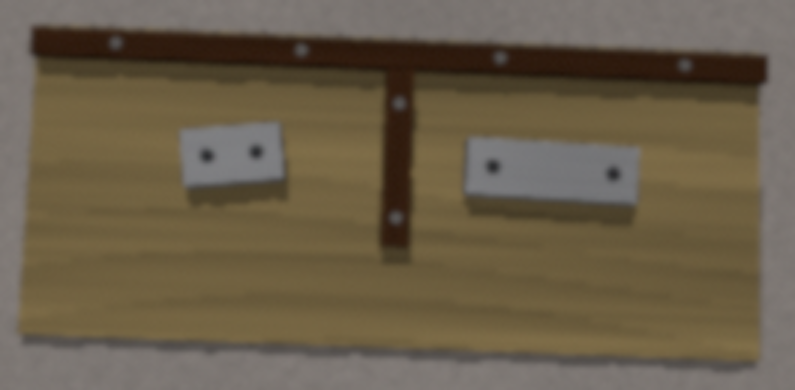

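The crop confirms it. The long bar has top corners at crop pixels (466,138), (639,147), (637,205), (465,194) and two marks. The stop is at x≈382–411, and the fence's near top edge runs (33,54)–(766,82).

Run:
```python
from h import *
c=pickle.load(open('pics/t0.pkl','rb'))
f=lambda uv,z: ray(c,[((u+.5)/3-.5+140,(v+.5)/3-.5+155) for u,v in uv],z)
near=f([(33,54),(766,82)],.03); far=f([(34,27),(767,57)],.03); bn=f([(20,333),(758,360)],.012)
stop=f([(382,246),(411,247)],.03)
print(near,far,bn,stop)
ey=(near[0]-near[1])[:2]; L=np.linalg.norm(ey); ey/=L; 
ex=np.array([ey[1],-ey[0]])
print('L',L,'yaw',np.degrees(np.arctan2(ex[1],ex[0])))
mid=near.mean(0)[:2]; org=mid-.085*ex
tb=lambda P:np.c_[(P[:,:2]-org)@ex,(P[:,:2]-org)@ey]
print('org',org)
lb=f([(466,138),(639,147),(637,205),(465,194)],.032); sb=f([(180,129),(280,122),(284,179),(185,187)],.032)
for n,P in dict(near=near,far=far,bn=bn,stop=stop,lb=lb,sb=sb,marks=f([(493,167),(613,174)],.032)).items(): print(n,tb(P).round(4).tolist(),P.mean(0).round(4),tb(P).mean(0).round(4))
d=lb[0]+lb[3]-lb[1]-lb[2]; print('bar yaw',np.degrees(np.arctan2(-d[0],d[1])))
```

```text
[[ 0.63131144  0.19844456  0.03      ]
 [ 0.59774391 -0.31477812  0.03      ]] [[ 0.65047591  0.1977355   0.03      ]
 [ 0.61554453 -0.31672241  0.03      ]] [[ 0.43831677  0.21184825  0.012     ]
 [ 0.40398197 -0.30228843  0.012     ]] [[ 0.49068447 -0.04077174  0.03      ]
 [ 0.48941431 -0.06073838  0.03      ]]
L 0.5143192548056029 yaw -3.742122025195891
org [ 0.5297089  -0.05261918]
near [[0.085, 0.2572], [0.085, -0.2572]] [ 0.6145 -0.0582  0.03  ] [0.085 0.   ]
far [[0.1042, 0.2577], [0.1029, -0.2579]] [ 0.633  -0.0595  0.03  ] [ 1.035e-01 -1.000e-04]
bn [[-0.1085, 0.2579], [-0.1092, -0.2573]] [ 0.4211 -0.0452  0.012 ] [-0.1088  0.0003]
stop [[-0.0397, 0.0093], [-0.0397, -0.0107]] [ 0.49   -0.0508  0.03  ] [-0.0397 -0.0007]
lb [[0.0371, -0.0466], [0.0354, -0.1673], [-0.0051, -0.1663], [-0.0019, -0.0469]] [ 0.5391 -0.1602  0.032 ] [ 0.0164 -0.1068]
sb [[0.0359, 0.1519], [0.0434, 0.0829], [0.0039, 0.0785], [-0.0042, 0.1464]] [0.5569 0.0608 0.032 ] [0.0198 0.115 ]
marks [[0.0176, -0.0658], [0.0158, -0.1494]] [ 0.5394 -0.1611  0.032 ] [ 0.0167 -0.1076]
bar yaw -4.933648356125856
```

{"api": "send_rows", "payload": {"steps": [{"dp":[50,32,0],"roll":-0.05,"jaw":0},{"dp":[100,64,0],"roll":-0.1,"jaw":0},{"dp":[150,96,0],"roll":-0.15,"jaw":0},{"dp":[200,128,0],"roll":-0.2,"jaw":0},{"dp":[248,159,0],"roll":-0.236,"jaw":0}]}}

```text
time_s: 0.72
tcp_pos: [0.3906, 0.4176, 0.2404]
eef_rot: [180.0, 0.0, -3.6]
contact_force: [-0.1, -0.3, 1.1]
gripper_width: 0.043
gripper_force: 0.0
```

{"api": "send_rows", "payload": {"steps": [{"dp":[14,57,0],"roll":0,"jaw":0},{"dp":[27,114,0],"roll":0,"jaw":0},{"dp":[40,171,0],"roll":0,"jaw":0},{"dp":[54,228,0],"roll":0,"jaw":0},{"dp":[68,285,0],"roll":0,"jaw":0}]}}

```text
time_s: 1.35
tcp_pos: [0.4389, 0.1286, 0.2406]
eef_rot: [-180.0, -0.0, -3.7]
contact_force: [1.2, 0.2, 0.4]
gripper_width: 0.0007
gripper_force: 0.0
```

{"api": "send_rows", "payload": {"steps": [{"dp":[14,57,0],"roll":0,"jaw":0},{"dp":[27,114,20],"roll":0,"jaw":0},{"dp":[40,171,40],"roll":0,"jaw":0},{"dp":[54,228,70],"roll":0,"jaw":0},{"dp":[67,285,100],"roll":0,"jaw":0}]}}

```text
time_s: 1.98
tcp_pos: [0.4867, -0.1543, 0.1429]
eef_rot: [-180.0, -0.0, -3.7]
contact_force: [0.9, 0.5, 0.1]
gripper_width: 0.0003
gripper_force: 0.0
```

{"api": "send_rows", "payload": {"steps": [{"dp":[0,0,40],"roll":0,"jaw":0},{"dp":[0,0,40],"roll":0,"jaw":0}]}}

```text
time_s: 2.22
tcp_pos: [0.4839, -0.1532, 0.1009]
eef_rot: [180.0, 0.4, -3.8]
contact_force: [-0.3, 0.0, 0.2]
gripper_width: 0.0002
gripper_force: 0.0
```

```bash
cat >> h.py <<'E'
org=np.array([.5297,-.0526]); a=np.radians(-3.74); ex=np.array([np.cos(a),np.sin(a)]); ey=np.array([-ex[1],ex[0]])
def bp(p): d=np.array(p)[...,:2]-org; return np.round(np.stack([d@ex,d@ey],-1)*1000,1)
E
python3 - <<'E'
from h import *
s=r.get_state(); print(s['tcp_pos'],s['eef_rot'],bp(s['tcp_pos']),s['contact_force'],s['gripper_width'])
c=snap('scene','s1'); cv2.imwrite('pics/s1c.png',cv2.resize(c['image'][110:350,120:370],None,fx=2.4,fy=2.4,interpolation=cv2.INTER_CUBIC))
E
```

```text
[ 0.4839233  -0.15316087  0.10086539] [179.97447209   0.3959922   -3.8427813 ] [ -39.1 -103.3] [-0.2908018   0.02070571  0.21052558] 0.0001588232967724836
```

View pics/s1c.png

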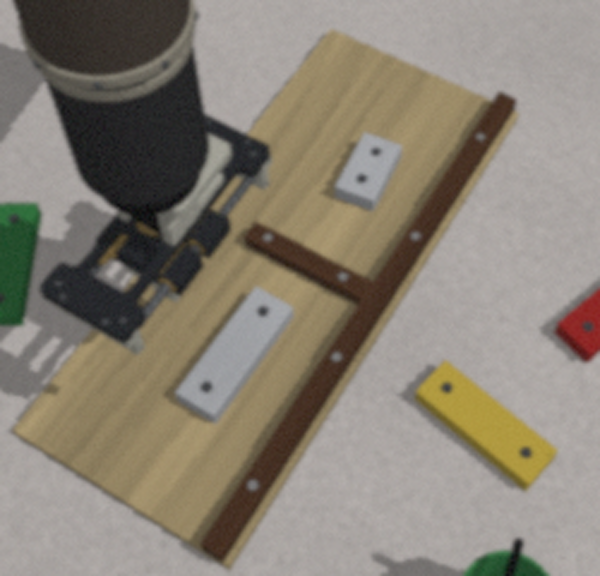

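The closed fingers stand over the ply, on the near side of the long bar at about (235,350), with clear space around them. Next I lower them.

{"api": "send_rows", "payload": {"steps": [{"dp":[0,4,30],"roll":0,"jaw":0},{"dp":[0,4,55],"roll":0,"jaw":0},{"dp":[0,4,69],"roll":0,"jaw":0},{"dp":[0,4,69],"roll":0,"jaw":0}]}}

```text
time_s: 2.78
tcp_pos: [0.4868, -0.1558, 0.035]
eef_rot: [180.0, 0.0, -3.6]
contact_force: [0.3, -0.9, -0.5]
gripper_width: 0.0002
gripper_force: 0.0
```

{"api": "send_rows", "payload": {"steps": [{"dp":[5,0,0],"roll":0,"jaw":0},{"dp":[10,0,0],"roll":0,"jaw":0},{"dp":[15,0,0],"roll":0,"jaw":0},{"dp":[20,0,0],"roll":0,"jaw":0}]}}

```text
time_s: 3.28
tcp_pos: [0.5069, -0.1578, 0.0348]
eef_rot: [-180.0, -0.0, -3.7]
contact_force: [0.5, -1.0, 0.5]
gripper_width: 0.0006
gripper_force: 0.0
```

```bash
python3 -c "
from h import *
s=r.get_state(); print(s['tcp_pos'],s['eef_rot'],bp(s['tcp_pos']),s['contact_force'])"
```

```text
[ 0.50688612 -0.15777331  0.03481721] [-1.79998382e+02 -2.50908540e-02 -3.71826167e+00] [ -15.9 -106.4] [ 0.52016255 -1.03123333  0.49003182]
```

{"api": "send_rows", "payload": {"steps": [{"dp":[6,0,4],"roll":0,"jaw":0},{"dp":[13,0,4],"roll":0,"jaw":0},{"dp":[20,0,4],"roll":0,"jaw":0},{"dp":[27,0,4],"roll":0,"jaw":0},{"dp":[34,0,4],"roll":0,"jaw":0}]}}

```text
time_s: 3.9
tcp_pos: [0.5408, -0.1599, 0.0305]
eef_rot: [180.0, 0.0, -3.7]
contact_force: [-1.2, -0.9, -0.3]
gripper_width: 0.0006
gripper_force: 0.4
```

{"api": "send_rows", "payload": {"steps": [{"dp":[3,0,0],"roll":0,"jaw":0},{"dp":[6,0,0],"roll":0,"jaw":0},{"dp":[9,0,0],"roll":0,"jaw":0}]}}

```text
time_s: 4.28
tcp_pos: [0.5494, -0.1605, 0.0306]
eef_rot: [-180.0, -0.0, -3.7]
contact_force: [-0.9, -0.7, -1.3]
gripper_width: 0.0006
gripper_force: 0.4
```

Run:
```python
from h import *
s=r.get_state(); print(s['tcp_pos'],s['eef_rot'],bp(s['tcp_pos']),s['contact_force'])
a=snap('top','t2')['image'][155:285,260:405];b=snap('scene','s2')['image'][180:350,180:300]
f=lambda i:cv2.resize(i,None,fx=520/i.shape[0],fy=520/i.shape[0],interpolation=cv2.INTER_CUBIC)
i=np.hstack([f(a),f(b)]);print(i.shape);cv2.imwrite('pics/m2.png',i[:,:960] if i.shape[1]<=800 else cv2.resize(i,(800,int(520*800/i.shape[1]))))
```

```text
[ 0.54938573 -0.16046727  0.03060733] [-1.79997967e+02 -7.27718618e-03 -3.71458087e+00] [  26.7 -106.4] [-0.90211665 -0.67421011 -1.32480966]
(520, 947, 3)
```

View pics/m2.png

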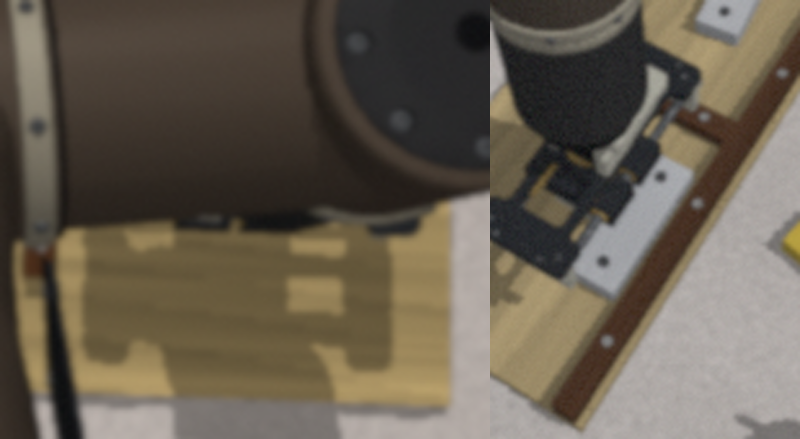

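The right panel shows the bar at about (635,225), parallel to the fence with a few millimetres left. I keep pushing gently.

{"api": "send_rows", "payload": {"steps": [{"dp":[2,0,0],"roll":0,"jaw":0},{"dp":[4,0,0],"roll":0,"jaw":0},{"dp":[6,0,0],"roll":0,"jaw":0}]}}

```text
time_s: 4.75
tcp_pos: [0.5552, -0.1609, 0.0306]
eef_rot: [180.0, 0.0, -3.7]
contact_force: [-1.4, -0.2, 1.8]
gripper_width: 0.0006
gripper_force: 1.0
```

{"api": "send_rows", "payload": {"steps": [{"dp":[1,0,0],"roll":0,"jaw":0},{"dp":[2,0,0],"roll":0,"jaw":0}]}}

```text
time_s: 5.0
tcp_pos: [0.5565, -0.1609, 0.0305]
eef_rot: [-180.0, 0.1, -3.7]
contact_force: [-5.4, 1.1, 4.7]
gripper_width: 0.0004
gripper_force: 2.8
```

Force has risen to 5 N, so the bar is against the fence. I back off and go round to its far end.

{"api": "send_rows", "payload": {"steps": [{"dp":[-12,0,0],"roll":0,"jaw":0},{"dp":[-25,0,0],"roll":0,"jaw":0},{"dp":[-25,40,0],"roll":0,"jaw":0},{"dp":[-25,80,0],"roll":0,"jaw":0},{"dp":[-25,110,0],"roll":0,"jaw":0}]}}

```text
time_s: 5.62
tcp_pos: [0.5246, -0.2703, 0.0308]
eef_rot: [180.0, -0.0, -3.7]
contact_force: [-0.1, 1.3, -0.1]
gripper_width: 0.0004
gripper_force: 0.0
```

{"api": "send_rows", "payload": {"steps": [{"dp":[0,0,0],"roll":0,"jaw":0},{"dp":[25,0,0],"roll":0,"jaw":0},{"dp":[52,0,0],"roll":0,"jaw":0},{"dp":[52,0,0],"roll":0,"jaw":0}]}}

```text
time_s: 6.12
tcp_pos: [0.5785, -0.2718, 0.0306]
eef_rot: [180.0, -0.1, -3.6]
contact_force: [-0.2, 0.0, 1.1]
gripper_width: 0.0005
gripper_force: 0.0
```

Run:
```python
from h import *
s=r.get_state(); print(s['tcp_pos'],s['eef_rot'],bp(s['tcp_pos']),s['contact_force'])
b=snap('scene','s3')['image'][170:350,130:330]
cv2.imwrite('pics/m3.png',cv2.resize(b,None,fx=3,fy=3,interpolation=cv2.INTER_CUBIC))
```

```text
[ 0.57849572 -0.27181199  0.03058545] [ 1.79984118e+02 -7.30763487e-02 -3.64895510e+00] [  63.  -215.6] [-0.18673101  0.03405886  1.13926732]
```

View pics/m3.png

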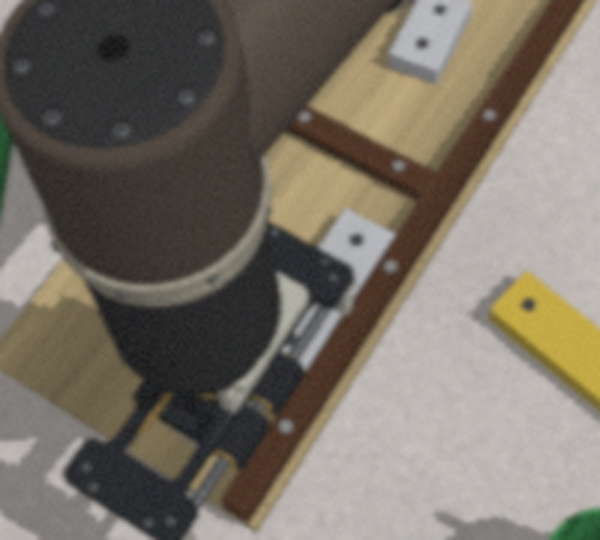

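The bar lies flush along the fence with its stop-side end at about (355,215), and the fingers are just beyond its far end. I push towards the middle stop.

{"api": "send_rows", "payload": {"steps": [{"dp":[0,-8,0],"roll":0,"jaw":0},{"dp":[0,-16,0],"roll":0,"jaw":0},{"dp":[0,-24,0],"roll":0,"jaw":0},{"dp":[0,-30,0],"roll":0,"jaw":0},{"dp":[0,-36,0],"roll":0,"jaw":0}]}}

```text
time_s: 6.8
tcp_pos: [0.5794, -0.2363, 0.0308]
eef_rot: [180.0, -0.0, -3.7]
contact_force: [-0.5, -1.2, 1.5]
gripper_width: 0.0003
gripper_force: 0.9
```

{"api": "send_rows", "payload": {"steps": [{"dp":[0,-5,0],"roll":0,"jaw":0},{"dp":[0,-10,0],"roll":0,"jaw":0},{"dp":[0,-15,0],"roll":0,"jaw":0},{"dp":[0,-20,0],"roll":0,"jaw":0}]}}

```text
time_s: 7.3
tcp_pos: [0.5807, -0.2164, 0.0306]
eef_rot: [180.0, -0.0, -3.7]
contact_force: [-0.3, -2.6, 2.0]
gripper_width: 0.0005
gripper_force: 1.0
```

{"api": "send_rows", "payload": {"steps": [{"dp":[0,-2,0],"roll":0,"jaw":0},{"dp":[0,-4,0],"roll":0,"jaw":0}]}}

```text
time_s: 7.55
tcp_pos: [0.581, -0.2125, 0.0306]
eef_rot: [180.0, -0.0, -3.7]
contact_force: [-2.0, -2.5, 2.3]
gripper_width: 0.0004
gripper_force: 1.0
```

{"api": "send_rows", "payload": {"steps": [{"dp":[0,-2,0],"roll":0,"jaw":0},{"dp":[0,-4,0],"roll":0,"jaw":0}]}}

```text
time_s: 7.8
tcp_pos: [0.5812, -0.2086, 0.0306]
eef_rot: [180.0, -0.0, -3.7]
contact_force: [0.3, -2.8, 1.2]
gripper_width: 0.0007
gripper_force: 0.9
```

{"api": "send_rows", "payload": {"steps": [{"dp":[0,-1,0],"roll":0,"jaw":0},{"dp":[0,-2,0],"roll":0,"jaw":0}]}}

```text
time_s: 8.05
tcp_pos: [0.5813, -0.2066, 0.0306]
eef_rot: [180.0, -0.0, -3.7]
contact_force: [0.3, -2.2, 0.6]
gripper_width: 0.0003
gripper_force: 0.9
```

```bash
python3 -c "
from h import *
s=r.get_state(); print(s['tcp_pos'],bp(s['tcp_pos']),s['contact_force'])"
```

```text
[ 0.58132459 -0.20661482  0.0305959 ] [  61.6 -150.3] [ 0.34369621 -2.17439192  0.6109691 ]
```

{"api": "send_rows", "payload": {"steps": [{"dp":[0,-1,0],"roll":0,"jaw":0},{"dp":[0,-2,0],"roll":0,"jaw":0}]}}

```text
time_s: 8.3
tcp_pos: [0.5814, -0.2046, 0.0306]
eef_rot: [-180.0, 0.0, -3.7]
contact_force: [-0.7, -1.2, 1.2]
gripper_width: 0.0002
gripper_force: 1.0
```

{"api": "send_rows", "payload": {"steps": [{"dp":[0,-1,0],"roll":0,"jaw":0},{"dp":[0,-2,0],"roll":0,"jaw":0}]}}

```text
time_s: 8.55
tcp_pos: [0.5816, -0.2026, 0.0306]
eef_rot: [-180.0, -0.0, -3.7]
contact_force: [-0.3, -1.8, 1.6]
gripper_width: 0.0004
gripper_force: 1.0
```

{"api": "send_rows", "payload": {"steps": [{"dp":[0,-1,0],"roll":0,"jaw":0},{"dp":[0,-2,0],"roll":0,"jaw":0}]}}

```text
time_s: 8.8
tcp_pos: [0.5814, -0.202, 0.0307]
eef_rot: [179.9, 0.0, -3.7]
contact_force: [-1.2, -15.2, -0.6]
gripper_width: 0.0006
gripper_force: 7.4
```

{"api": "send_rows", "payload": {"steps": [{"dp":[0,-1,0],"roll":0,"jaw":0},{"dp":[0,-2,0],"roll":0,"jaw":0}]}}

```text
time_s: 9.05
tcp_pos: [0.5814, -0.2019, 0.0309]
eef_rot: [179.8, 0.0, -3.7]
contact_force: [-1.1, -25.4, -0.0]
gripper_width: 0.0006
gripper_force: 12.6
```

Run:
```python
from h import *
s=r.get_state(); print(bp(s['tcp_pos']),s['contact_force'])
b=snap('scene','s4')['image'][170:320,170:320]
cv2.imwrite('pics/m4.png',cv2.resize(b,None,fx=4,fy=4,interpolation=cv2.INTER_CUBIC))
```

```text
[  61.3 -145.6] [-1.14029098e+00 -2.53665945e+01 -1.07637148e-02]
```

View pics/m4.png

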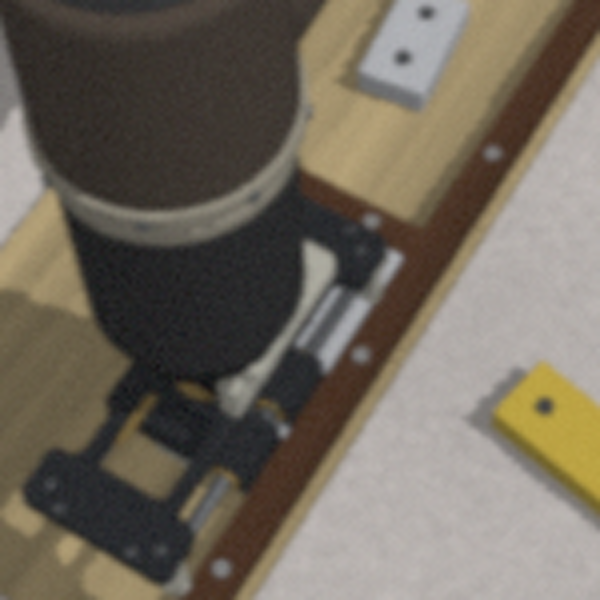

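Force rose sharply to 25 N, and the bar's end meets the stop at about (395,250). I back off along the fence, lift clear and check.

{"api": "send_rows", "payload": {"steps": [{"dp":[0,6,0],"roll":0,"jaw":0},{"dp":[0,20,0],"roll":0,"jaw":0},{"dp":[0,35,0],"roll":0,"jaw":0},{"dp":[0,35,-40],"roll":0,"jaw":0},{"dp":[0,35,-90],"roll":0,"jaw":0}]}}

```text
time_s: 9.72
tcp_pos: [0.5785, -0.2342, 0.1202]
eef_rot: [-180.0, 0.2, -3.8]
contact_force: [1.3, 0.5, 1.5]
gripper_width: -0.0
gripper_force: 0.0
```

{"api": "send_rows", "payload": {"steps": [{"dp":[-20,40,-40],"roll":0,"jaw":0},{"dp":[-40,80,-60],"roll":0,"jaw":0},{"dp":[-60,120,-60],"roll":0,"jaw":0},{"dp":[-80,160,-60],"roll":0,"jaw":0},{"dp":[-100,200,-60],"roll":0,"jaw":0}]}}

```text
time_s: 10.35
tcp_pos: [0.4658, -0.4283, 0.1807]
eef_rot: [-180.0, -0.0, -3.7]
contact_force: [0.9, -0.5, 0.8]
gripper_width: 0.0005
gripper_force: 0.0
```

{"api": "send_rows", "payload": {"steps": [{"dp":[-5,40,0],"roll":0,"jaw":0},{"dp":[-10,80,0],"roll":0,"jaw":0},{"dp":[-15,100,0],"roll":0,"jaw":0},{"dp":[-15,100,0],"roll":0,"jaw":0}]}}

```text
time_s: 10.85
tcp_pos: [0.4443, -0.5267, 0.1799]
eef_rot: [-180.0, 0.0, -3.8]
contact_force: [1.0, 1.1, -0.3]
gripper_width: 0.0002
gripper_force: 0.0
```

Run:
```python
from h import *
c=snap('top','t5')
cv2.imwrite('pics/m5.png',cv2.resize(c['image'][155:285,140:405],None,fx=3,fy=3,interpolation=cv2.INTER_CUBIC))
```

```text
(no output)
```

View pics/m5.png

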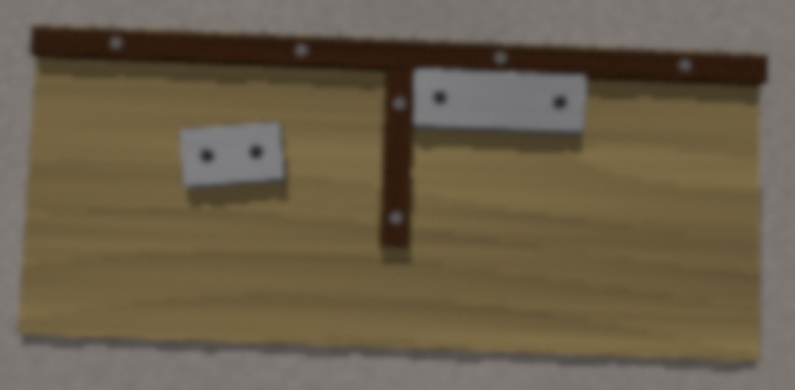

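The long bar (500,100) is flush along the fence and against the stop at x≈412. The short bar at (232,154) hasn't moved, and the arm is clear.

```bash
python3 -c "
from plant import r
print(r.close_job())"
```

```text
the job is handed in; nothing more can be done
None
```

The longer bar is fully home along the fence and against the middle stop, the shorter bar is where it started, and the job is handed in; no verdict came back.

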